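# Hang a vial carrier on the feed rail of the spectrometer

### The job

Pick up the hooked vial carrier by the tab on its top and hang it on the right-hand half of the feed rail (right as seen from the robot): lift its tongue over the rail's lip and, still holding it, lower it gently until it rests in the channel behind the lip. Then, keeping hold of it, slide it along the rail to the left until it has pushed the feeler pin in and meets the rubber buffer, and let go, leaving it hanging there upright. Never press or push hard on the rail or buffer, and do not disturb the plain rack, the flasks or the beaker.

Things in the scene. Friction and masses are not known exactly. Their poses are not given: they have to be found in the camera images.
- carrier_tab (a point): Centre of the carrier's grip tab, an upright grey block 14 (x) by 24 (y) by 48 mm high on top of the hooked vial carrier. It is 112 mm above the underside, 26 mm above the flat hook arm below the tab (44 mm wide in y), 52 mm above the tongue's lower edge, and 19 mm in front (-x) of the back face. Axes: z up, y along the width, +x towards the hook.
- carrier_mid (a point): Centre of the carrier's body, a block 40 (x) by 64 (y) by 80 mm high with three white-capped vials at its front (-x). The point is 40 mm above the underside, 20 mm in front of the flat back face. Same axes as carrier_tab. The carrier starts standing upright and loose on the bench.
- carrier_tongue (a point): Middle of the lower edge of the tongue, which hangs from the hook arm behind the back face: 44 mm wide (y), 5 mm thick (x), 20 mm long below the arm. The point is 11 mm behind (+x of) the back face and 60 mm above the underside. The open slot between back face and tongue is 8.5 mm.
- carrier: The hooked carrier, 0.24 to 0.39 kg; origin in the middle of the lower edge of its back face, same axes as carrier_tab. Hung on the rail its body is in front of the front wall, its back face 0 to 3.5 mm off it, the tongue in the channel on the floor; let go, it leans up to 4 degrees.
- stand: Feed rail on its stand, fixed to the bench: grey base 75 by 400 mm, aluminium rail 360 mm long. Origin on the bench below the middle of the rail's front face; +x away from the robot, +y along the rail, left to the stop. In x: front wall with lip 0 to 5 mm, open channel 5 to 19, back wall 19 to 25. The lip rises 14, the back wall 16 mm above the channel floor; the front wall goes 50 mm below it.
- rail_right (a point): Point on the bench line below the rail's front face, 90 mm right (-y) of the rail's middle, axes as the stand: the middle of the right-hand half, free of obstacles. The rail's height is set by hand and NOT told by these poses: the channel floor is 93 to 125 mm above the bench. The rail is sprung: it sinks 1 mm for each 5 N pressed on it, at most 4 mm.
- rail_left (a point): Point on the bench line below the rail's front face, 90 mm left (+y) of the rail's middle. Near it a dark clamp carries the stop: a black rubber buffer 18 mm across that meets the carrier's left side. Where it is clamped is NOT told: its face is at y = 100 to 145 mm of the stand. It is sprung, 2 N per mm, at most 8 mm. The stop rises at most 22 mm above the channel floor.
- feeler (a joint): How far the steel feeler pin (7 mm thick, beside the buffer) is pushed in, in m: 0 when free, standing 10 mm out of the buffer's face; about 0.010 when the carrier just meets the buffer, more as the buffer is pressed in. Its spring is very weak (under 0.4 N) and does not push a hung carrier back.
- rack: Plain bench rack with four vials, 40 by 100 by 76 mm, no hook and no tab; to be left alone. Origin in the middle of its underside.
- flask_a: Stoppered glass flask, 58 mm wide, 129 mm high; leave alone. Origin under its centre.
- flask_b: Stoppered glass flask, 64 mm wide, 141 mm high; leave alone. Origin under its centre.
- beaker: Glass beaker, 70 mm wide, 85 mm high; leave alone. Origin under its centre.
There are look-alikes about, which are no part of the job. Leave any purple or turquoise look-alike of the carrier alone.

How it is judged:
By the outcome, as a careful person would: the job done as asked, in the order asked, and still so for the second after the job is handed in, with the robot touching nothing.
It also fails if it takes over 61 s, if anything falls off the work surface, if the arm or the gripper's body presses on something with over 40 N, if the wrist force passes 120 N, or if a joint passes its speed limit or range.

### The arm

A 6-joint arm with a two-finger parallel gripper is mounted at the origin on the work surface. World frame = base frame: x ahead of the robot, y to its left, z up, the work surface at z = 0. Lengths are in m, angles in degrees, forces in N, time in s.
With the tool pointing down it reaches from about 0.325 to 0.9 m from the base axis. Payload 6.1 kg.
Tool frame: the origin (TCP) lies at the very end of the fingers, on their centre line; the grasp point (between the pads) lies 19 mm behind it (robot.pinch_z is the distance from the TCP to the grasp point, in m); z points along the fingers, x is the direction in which the jaws open and shut, and the axes are right-handed (so a half turn about z gives the same grasp; the last joint's range is limited). The gripper opens to 85 mm and grips with 20 to 120 N. Pads are 22 mm wide; open, the fingers measure 114 mm over their backs; the gripper's body (76 mm by 85 mm) begins 54 mm behind the grasp point. The pads swing forward as they close: fully open they stand 13 mm farther back than shut.
Start: joints at [57.462, 12.628, 87.462, -0, 79.91, -7.225], TCP at [0.267, 0.565, 0.231] pointing down, gripper open.
Joint ranges: [-170.65, 170.65], [-52.31, 119.04], [5.05, 147.46], [-71.25, 251.25], [11.57, 151.72], [-153.62, 153.62]. Speed limits (degrees/s): [147.25, 147.25, 172.46, 180, 180, 180].

### API

Orientations are given as [roll, pitch, yaw] about the fixed x, y, z axes, in that order (R = Rz(yaw) Ry(pitch) Rx(roll)).
In Python, from bench import robot, cams, workorder gives the robot as it stands.
- The arm moves only by the shell command python3 -m handwheel 'ROWS'. ROWS is JSON, one flat list of numbers, 7 for each row, row after row: the shift along the tool's x, y, z in mm, then the turn, a rotation vector about the tool's x, y, z in rad, then the gripper command: -1 is shut, 1 is fully open, values between are in proportion. A call has 1 to 10 rows; each row is the pose to reach, as a shift and turn from the pose commanded when the call began, along the tool's axes at that moment; what a row does not reach only later rows make up. A row lasts 1/10 s, in which the tool goes at most 50 mm and 8.59 degrees, less where a joint would pass 70% of its speed; a pose out of reach is approached as far as the arm can. A call with a gripper value outside its range is refused whole. The fingers move at their own pace and stop on an object; the grip force is fixed at half the most. Time passes only in rows, so rows that repeat a pose let the fingers close. It gives the time, the measured TCP pose, the force and the opening at its end, in the units of the state.
- robot.read_state(): the state, without advancing time (a new reading comes with each control period).
- cams.get_image(name): name is "side" or "top" or "wrist"; returns a dict with "color" (400x640x3 uint8, red, green, blue), "fx", "fy", "cx", "cy" (pixels), "extrinsics" (4x4, takes a point from world to camera coordinates). Camera axes: x right, y down, z forward; pixel columns grow to the right and rows downward; lengths in m; the calibration is good to about 2 mm. The wrist camera is an equidistant fisheye: a pixel r from the principal point sees the ray r / f radians off the axis. A picture is of the moment at which its call begins. There is no depth.
- workorder.finish_job(): hands the job in, once; it reports no verdict.
The state is a dict: "clock": time; "qpos": joint angles; "joint_vel": joint speeds; "joint_torque": joint torques, N m; "position": TCP position; "tool_rot": TCP orientation; "ft_force": force on the tool from outside, world axes, zero at the start; "torque": the same for the moment, N m; "opening": opening from 0.0 (shut) to 1.0 (fully open).
Only numpy, scipy, OpenCV 4.12 (cv2) and the standard library are available. Lean on these libraries where they do the work, as an engineer would, in place of code of your own. Each camera call takes 0.05 s, during which the arm holds its last target.

## Working session

There is one attempt and no reset: what is moved stays moved. The work goes in short steps, Python scripts to look and compute and a shell command to move; the robot and the scene stay as the last step left them, time stands still between calls to the robot, and variables do not carry over. Pictures are saved under pics/ and viewed, and the job is handed in when it is done.

```bash
mkdir -p pics; ls
python3 - <<'E'
from bench import robot,cams
import cv2,numpy as np
print(robot.read_state())
for n in("side","top","wrist"):
    d=cams.get_image(n); cv2.imwrite(f"pics/{n}0.png",d["color"][:,:,::-1]); print(n,d["fx"],d["fy"],d["cx"],d["cy"],np.round(d["extrinsics"],4).tolist())
E
```

```text
pics
{'clock': 0.0, 'qpos': array([ 5.74606525e+01,  1.26758179e+01,  8.75252085e+01, -6.20461088e-04,
        7.99118090e+01, -7.22263160e+00]), 'joint_vel': array([ 0.02555715, -0.01209801,  0.029001  , -0.02972935, -0.09024739,
        0.06355518]), 'joint_torque': array([-8.30345980e-04, -4.96882260e+01, -3.89400995e+01, -2.73521337e-04,
        1.07606463e-02, -3.68045255e-05]), 'position': array([0.26691624, 0.56446331, 0.23019817]), 'tool_rot': array([-1.79986420e+02,  1.12016852e-01,  6.46834067e+01]), 'ft_force': array([-0.35266888,  0.14714571, -0.54980209]), 'torque': array([ 0.01008854, -0.03482976,  0.03709278]), 'opening': 1.0052306986263824}
side 494.17886869626716 494.17886869626716 321.1406171967919 202.0245987432674 [[0.996, -0.0863, 0.0223, -0.4725], [-0.0319, -0.5788, -0.8148, 0.1113], [0.0832, 0.8109, -0.5793, 1.3778], [0.0, 0.0, 0.0, 1.0]]
top 407.6016505135003 407.6016505135003 316.1127434420738 193.53055002613704 [[-0.0092, -1.0, 0.0029, 0.0112], [-0.999, 0.009, -0.0431, 0.4476], [0.0431, -0.0032, -0.9991, 1.1137], [0.0, 0.0, 0.0, 1.0]]
wrist 309.70691628693146 309.70691628693146 315.2798442743026 198.5105493222073 [[0.4279, 0.9038, -0.0028, -0.624], [0.8715, -0.4117, 0.2664, -0.0339], [0.2396, -0.1164, -0.9639, 0.3768], [0.0, 0.0, 0.0, 1.0]]
```

View pics/side0.png

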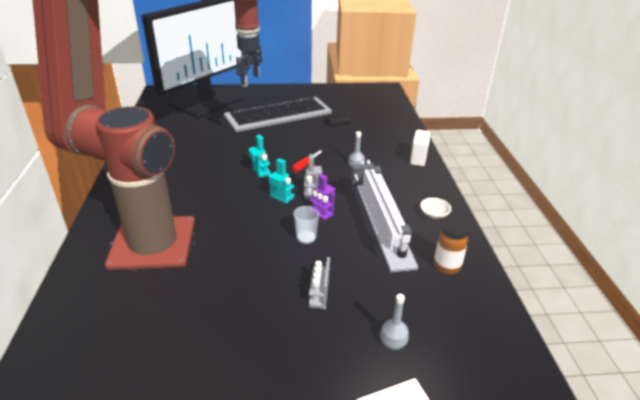

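View pics/top0.png

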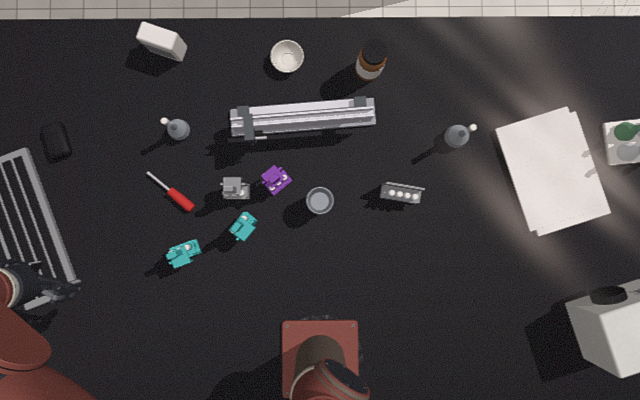

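View pics/wrist0.png

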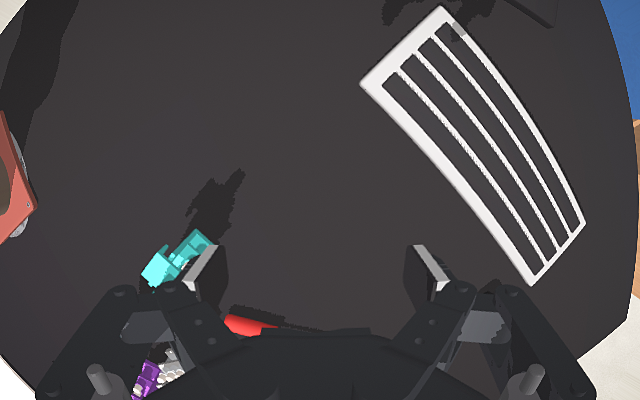

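Carrier-shaped candidates in the top picture are grey (235,187), purple (276,180), and turquoise (243,226) and (183,253). The grey one fits. The plain rack with four vials is at (402,193). I'll enlarge to confirm.

Run:
```python
import cv2
t=cv2.imread("pics/top0.png"); s=cv2.imread("pics/side0.png")
cv2.imwrite("pics/c1.png",cv2.resize(t[160:220,200:300],None,fx=8,fy=8,interpolation=cv2.INTER_CUBIC))
cv2.imwrite("pics/c2.png",cv2.resize(t[85:150,220:390],None,fx=4.7,fy=4.7,interpolation=cv2.INTER_CUBIC))
cv2.imwrite("pics/c3.png",cv2.resize(s[140:230,280:350],None,fx=6,fy=6,interpolation=cv2.INTER_CUBIC))
cv2.imwrite("pics/c4.png",cv2.resize(s[150:280,340:430],None,fx=4.6,fy=4.6,interpolation=cv2.INTER_CUBIC))
```

```text
(no output)
```

View pics/c1.png

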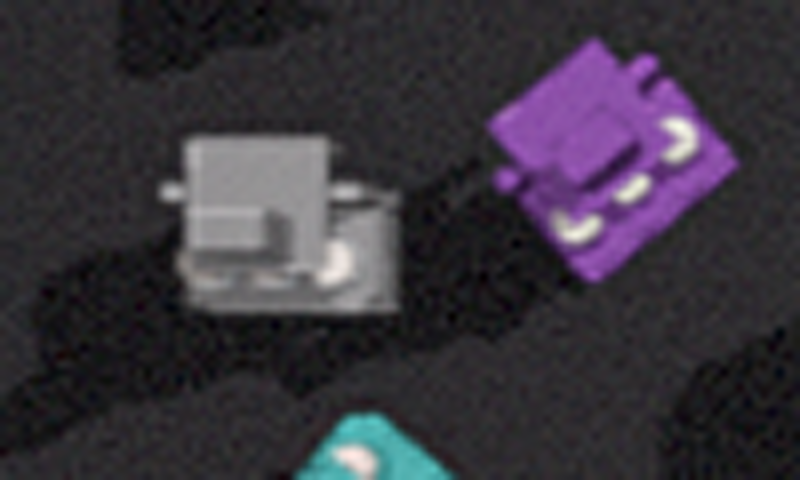

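View pics/c2.png

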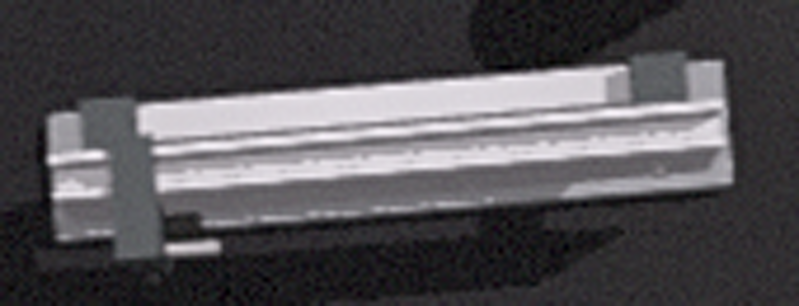

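View pics/c3.png

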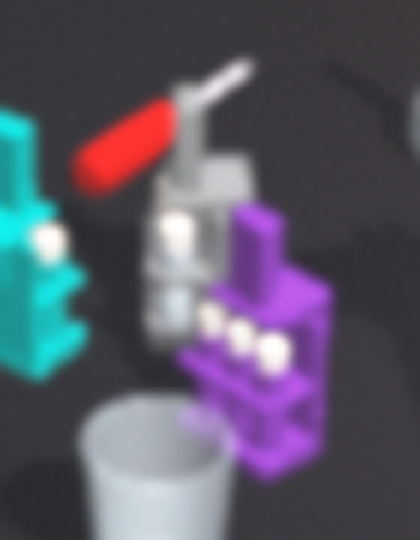

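View pics/c4.png

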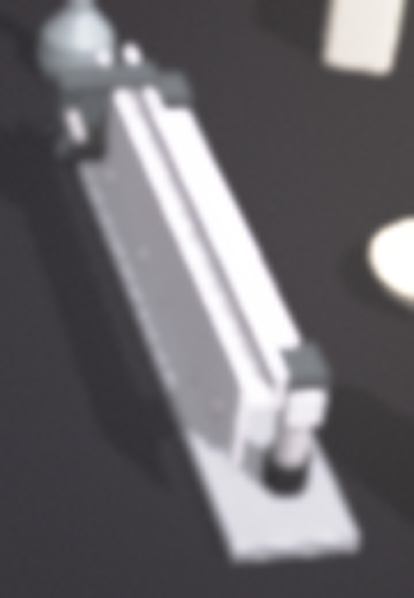

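Run:
```python
import cv2,numpy as np
t=cv2.imread("pics/top0.png"); s=cv2.imread("pics/side0.png")
def crop(im,x0,y0,w,h,k,name):
    c=cv2.resize(im[y0:y0+h,x0:x0+w],None,fx=k,fy=k,interpolation=cv2.INTER_CUBIC)
    for i in range(0,w,5):
        cv2.line(c,(i*k,0),(i*k,6 if i%10 else 14),(0,255,255),1)
        if i%10==0: cv2.putText(c,str(x0+i),(i*k+2,24),0,.4,(0,255,255),1)
    for j in range(0,h,5):
        cv2.line(c,(0,j*k),(6 if j%10 else 14,j*k),(0,255,255),1)
        if j%10==0: cv2.putText(c,str(y0+j),(16,j*k+5),0,.4,(0,255,255),1)
    cv2.imwrite(name,c)
crop(t,224,95,56,50,12,"pics/d1.png")
crop(t,335,88,50,45,12,"pics/d2.png")
crop(s,345,155,50,45,12,"pics/d3.png")
crop(s,375,220,50,50,12,"pics/d4.png")
```

```text
(no output)
```

View pics/d1.png

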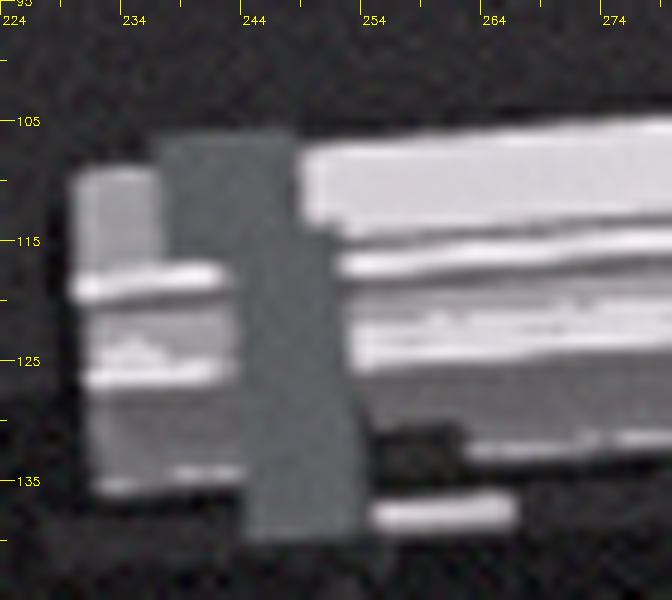

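View pics/d2.png

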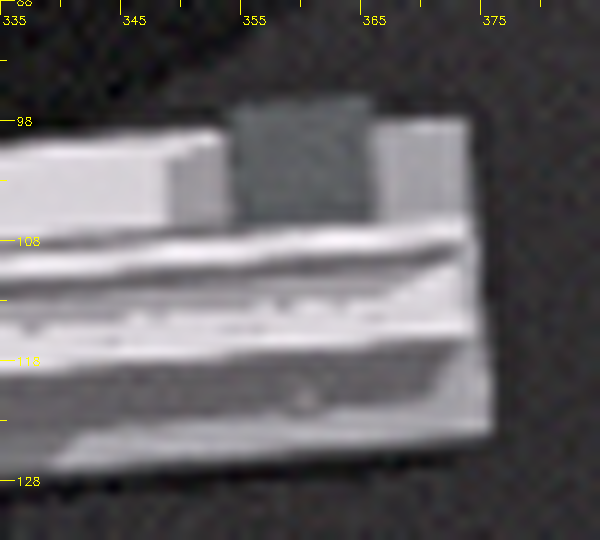

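View pics/d3.png

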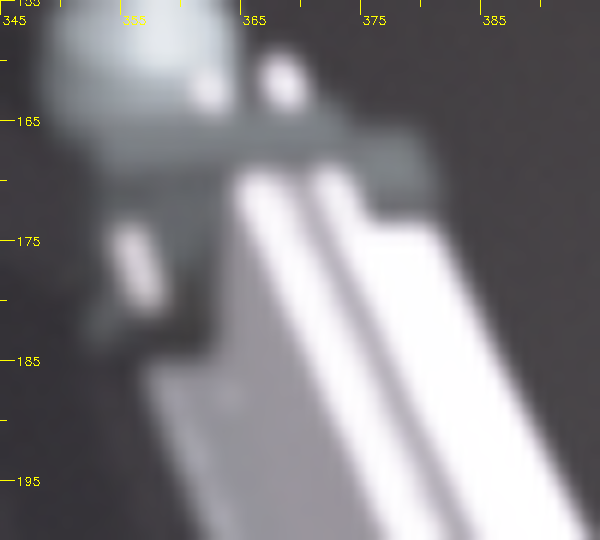

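View pics/d4.png

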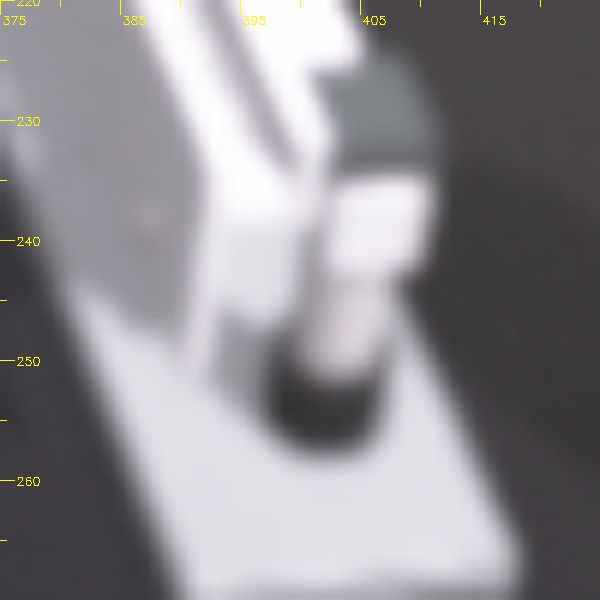

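```bash
cat > h.py <<'E'
import numpy as np,cv2,json
from scipy.optimize import least_squares
from bench import robot,cams
def cam(n):
    d=cams.get_image(n); d["n"]=n; return d
def project(d,P):
    P=np.atleast_2d(P); E=d["extrinsics"]; c=P@E[:3,:3].T+E[:3,3]
    if d["n"]=="wrist":
        r=np.hypot(c[:,0],c[:,1]); th=np.arctan2(r,c[:,2]); u=c[:,:2]/r[:,None]*th[:,None]
    else: u=c[:,:2]/c[:,2:]
    return u*[d["fx"],d["fy"]]+[d["cx"],d["cy"]]
def place(x,y,yaw,P):
    c,s=np.cos(yaw),np.sin(yaw); P=np.atleast_2d(P)/1000.
    return np.c_[c*P[:,0]-s*P[:,1]+x, s*P[:,0]+c*P[:,1]+y, P[:,2]]
def crop(im,x0,y0,w,h,k,name):
    c=cv2.resize(im[y0:y0+h,x0:x0+w],None,fx=k,fy=k,interpolation=cv2.INTER_CUBIC)
    for i in range(0,w,5):
        cv2.line(c,(i*k,0),(i*k,6 if i%10 else 14),(0,255,255),1)
        if i%10==0: cv2.putText(c,str(x0+i),(i*k+2,24),0,.4,(0,255,255),1)
    for j in range(0,h,5):
        cv2.line(c,(0,j*k),(6 if j%10 else 14,j*k),(0,255,255),1)
        if j%10==0: cv2.putText(c,str(y0+j),(16,j*k+5),0,.4,(0,255,255),1)
    cv2.imwrite(name,c)
E
python3 - <<'E'
from h import *
T=cam("top");S=cam("side")
o=np.array([-.45,-.45])
tp=np.array([[374.3,115.9],[231,127.3],[374.3,106],[230,117.5]])+o
sp=np.array([[392.5,234]])+o; sl=np.array([365,171])+o
def f(p):
    x,y,a,h=p; h*=1000
    M=lambda L:place(x,y,a,L)
    r=project(T,M([[0,-180,h+14],[0,180,h+14],[25,-180,h+16],[25,180,h+16]]))-tp
    r2=project(S,M([[0,-180,h+14]]))-sp
    a_,b=project(S,M([[0,0,h+14],[0,180,h+14]])); n=np.array([-(b-a_)[1],(b-a_)[0]]);n/=np.linalg.norm(n)
    return np.r_[r.ravel(),r2.ravel(),(sl-a_)@n]
q=least_squares(f,[.62,.03,.08,.11]); print("stand",q.x,np.degrees(q.x[2]),np.round(q.fun,2))
cp=np.array([[222.9,176.9],[241,176.9],[250,199],[233.5,185.9],[223.5,185.9],[223.5,191.2]])+o
L=[[13.5,22,86],[13.5,-22,86],[-40,-32,0],[-12,-12,136],[-12,12,136],[-26,12,136]]
g=lambda p:(project(T,place(*p,L))-cp).ravel()
q=least_squares(g,[.47,.2,0]);print("carrier",q.x,np.degrees(q.x[2]),np.round(q.fun,2)); print("tab",place(*q.x,[-19,0,112]))
E
```

```text
stand [0.62599596 0.04001018 0.07258462 0.10032797] 4.1587924135420025 [-0.13 -0.08  0.65  0.   -0.88 -0.17  0.76 -0.2  -0.38 -0.53  0.13]
carrier [0.47640746 0.2236264  0.00230058] 0.1318135028685083 [ 0.85  0.25 -0.13  0.06  0.2  -0.24 -0.41 -0.24 -0.23 -0.13 -0.22  0.29]
tab [[0.45740751 0.22358269 0.112     ]]
```

```bash
python3 -m handwheel '[-30,42,-4,0,0,-0.06,1, -60,84,-8,0,0,-0.12,1, -90,126,-12,0,0,-0.18,1, -120,168,-20,0,0,-0.24,1, -150,210,-20,0,0,-0.3,1, -180,252,-20,0,0,-0.36,1, -205,287,-20,0,0,-0.4,1, -220,308,-20,0,0,-0.43,1, -227,318,-20,0,0,-0.444,1, -227,318,-20,0,0,-0.444,1]'
python3 - <<'E'
from h import *
print(robot.read_state())
W=cam("wrist"); cv2.imwrite("pics/w1.png",W["color"][:,:,::-1]); print(np.round(W["extrinsics"],4).tolist())
S=cam("side"); cv2.imwrite("pics/s1.png",S["color"][:,:,::-1])
E
```

```text
clock: 1.25
position: [0.4584, 0.2222, 0.2513]
tool_rot: [180.0, 0.0, 89.9]
ft_force: [-1.0, -0.2, -0.6]
opening: 0.998
{'clock': 1.25, 'qpos': array([ 1.69932709e+01, -4.13511404e+00,  1.03031188e+02, -1.79402295e-02,
        8.11024054e+01, -7.29539067e+01]), 'joint_vel': array([2.73740232, 0.00344772, 0.02809089, 1.17126327, 0.20907054,
       2.40044771]), 'joint_torque': array([-1.21252812e+00, -3.56075120e+01, -3.92614603e+01, -2.09662062e-01,
       -3.76676302e-02, -4.40705521e-01]), 'position': array([0.45841951, 0.22217445, 0.25126108]), 'tool_rot': array([1.79993351e+02, 1.65001920e-02, 8.99499511e+01]), 'ft_force': array([-1.01391627, -0.22867717, -0.59769169]), 'torque': array([ 0.02974945, -0.03646858,  0.01090808]), 'opening': 0.9977316305976167}
[[0.0012, 1.0, -0.001, -0.2226], [0.9639, -0.0009, 0.2664, -0.481], [0.2664, -0.0013, -0.9639, 0.2734], [0.0, 0.0, 0.0, 1.0]]
```

View pics/w1.png

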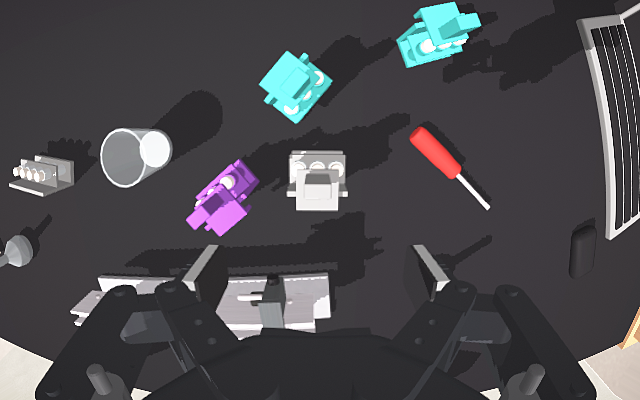

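The wrist view shows the grey carrier at (318,180), clear of the turquoise ones (295,85) and (437,35) and the purple one (222,205). The rail and the feeler (about 245,298) are at the bottom.

Run:
```python
from h import *
im=cv2.imread("pics/w1.png"); crop(im,280,140,75,75,8,"pics/w1c.png")
```

```text
(no output)
```

View pics/w1c.png

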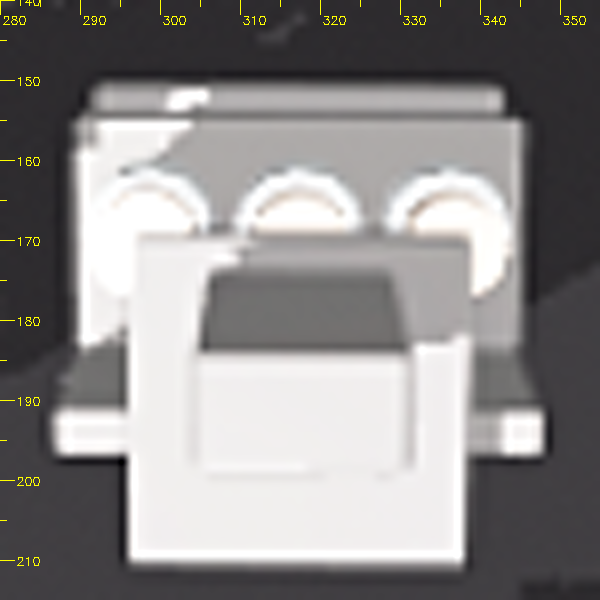

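Run:
```python
from h import *
W=cam("wrist")
cp=np.array([[305,184],[330.5,184],[305,199.2],[330.5,199],[296,210.5],[338,210.5]])-.45
L=[[-26,-12,136],[-26,12,136],[-12,-12,136],[-12,12,136],[13.5,-22,86],[13.5,22,86]]
g=lambda p:(project(W,place(*p,L))-cp).ravel()
q=least_squares(g,[.476,.223,0]);print("carrier",q.x,np.degrees(q.x[2]),np.round(q.fun,2)); print("tab",place(*q.x,[-19,0,112]))
print(robot.read_state()["position"],robot.read_state()["tool_rot"])
```

```text
carrier [ 0.47314988  0.22562468 -0.00415814] -0.23824394494299309 [-1.47 -0.43  1.43 -0.29 -1.39  0.33  1.13  0.67 -0.06 -0.21  0.43 -0.01]
tab [[0.45415005 0.22570369 0.112     ]]
[0.45724317 0.22441179 0.25123387] [-1.79981334e+02 -1.71515329e-02  9.01284611e+01]
```

```bash
python3 -m handwheel '[0.5,-2,30,0,0,0,1, 0.5,-2,65,0,0,0,1, 0.5,-2,100,0,0,0,1, 0.5,-2,125,0,0,0,1, 0.5,-2,140,0,0,0,1, 0.5,-2,147,0,0,0,1, 0.5,-2,151,0,0,0,1, 0.5,-2,152,0,0,0,1, 0.5,-2,152,0,0,0,1]'
python3 - <<'E'
from h import *
S=cam("side"); crop(S["color"][:,:,::-1].copy(),270,110,80,80,7,"pics/s2.png")
W=cam("wrist"); cv2.imwrite("pics/w2.png",W["color"][:,:,::-1])
E
```

```text
clock: 2.3
position: [0.4562, 0.2248, 0.1002]
tool_rot: [179.9, -0.0, 90.1]
ft_force: [0.6, -0.2, -0.1]
opening: 0.998
```

View pics/w2.png

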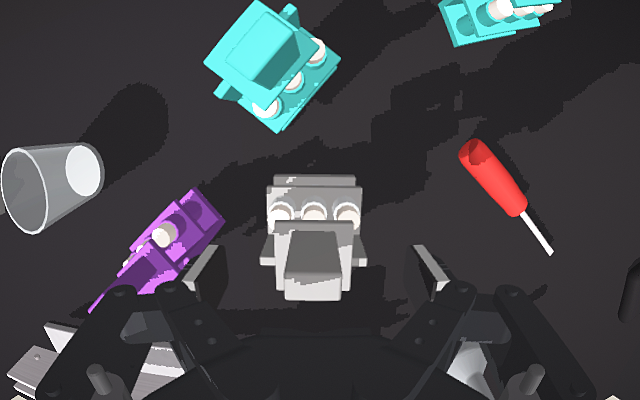

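View pics/s2.png

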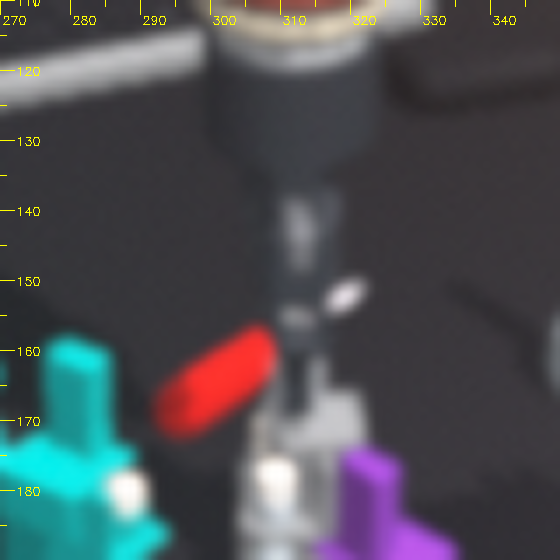

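The tab (313,265) sits between the pads (217 and 415), so I'll close.

```bash
python3 -m handwheel '[0,0,0,0,0,0,-1, 0,0,0,0,0,0,-1, 0,0,0,0,0,0,-1, 0,0,0,0,0,0,-1, 0,0,0,0,0,0,-1, 0,0,0,0,0,0,-1, 0,0,0,0,0,0,-1, 0,0,0,0,0,0,-1, 0,0,0,0,0,0,-1, 0,0,0,0,0,0,-1]'
python3 -m handwheel '[0,0,-5,0,0,0,-1, 0,0,-15,0,0,0,-1, 0,0,-30,0,0,0,-1, 0,0,-50,0,0,0,-1, 0,0,-70,0,0,0,-1, 0,0,-90,0,0,0,-1, 0,0,-110,0,0,0,-1, 0,0,-125,0,0,0,-1, 0,0,-130,0,0,0,-1, 0,0,-130,0,0,0,-1]'
python3 - <<'E'
from h import *
S=cam("side"); crop(S["color"][:,:,::-1].copy(),270,80,80,80,7,"pics/s3.png")
W=cam("wrist"); cv2.imwrite("pics/w3.png",W["color"][:,:,::-1])
E
```

```text
clock: 3.4
position: [0.4558, 0.2242, 0.0994]
tool_rot: [180.0, 0.0, 90.1]
ft_force: [-0.0, -2.6, 2.8]
opening: 0.271
clock: 4.4
position: [0.4559, 0.2245, 0.2299]
tool_rot: [179.9, -0.0, 90.1]
ft_force: [-0.1, -0.8, -2.7]
opening: 0.27
```

View pics/w3.png

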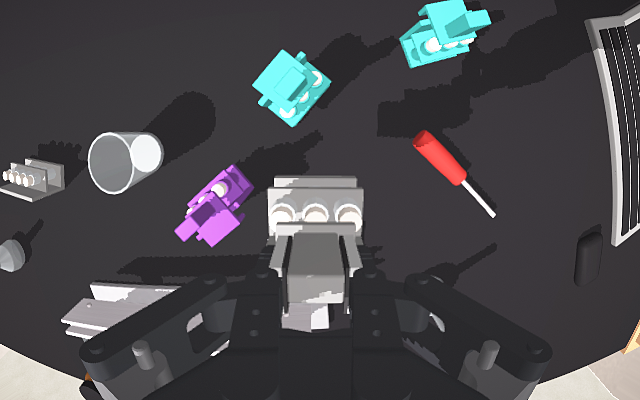

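View pics/s3.png

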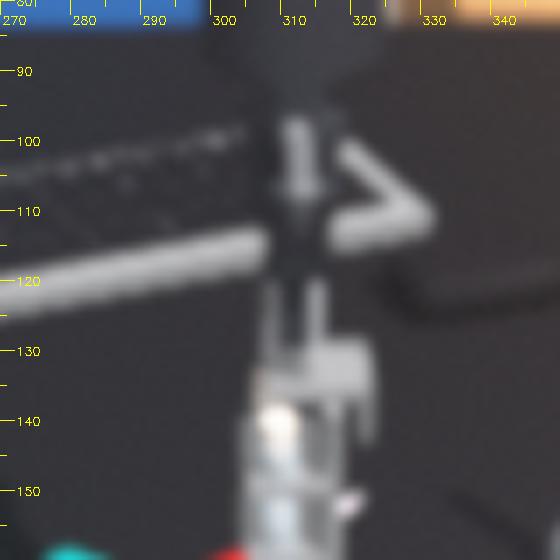

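Gripped: the opening is 0.27 (23 mm), and the side view shows the carrier hanging upright with its tongue at (322,140). Next I'll lift clear of the purple look-alike, move to in front of the right half of the rail, and turn to its yaw.

```bash
python3 -m handwheel '[0,0,-20,0,0,0,-1, -10,5,-40,0,0,0,-1, -40,21,-45,0,0,-0.01,-1, -75,39,-45,0,0,-0.02,-1, -115,60,-45,0,0,-0.03,-1, -155,81,-45,0,0,-0.04,-1, -195,102,-45,0,0,-0.05,-1, -230,120,-45,0,0,-0.06,-1, -257,134,-45,0,0,-0.068,-1, -272,142,-45,0,0,-0.071,-1]'
python3 -m handwheel '[0,0,0,0,0,0,-1, 0,0,20,0,0,0,-1, 0,0,45,0,0,0,-1, 0,0,70,0,0,0,-1, 0,0,80,0,0,0,-1, 0,0,80,0,0,0,-1]'
python3 - <<'E'
from h import *
print(robot.read_state()["position"],robot.read_state()["tool_rot"])
S=cam("side"); crop(S["color"][:,:,::-1].copy(),345,140,80,100,6,"pics/s4.png")
W=cam("wrist"); cv2.imwrite("pics/w4.png",W["color"][:,:,::-1])
E
```

```text
clock: 5.5
position: [0.5983, -0.0498, 0.2723]
tool_rot: [-179.8, -0.0, 94.1]
ft_force: [-0.3, 0.5, -3.6]
opening: 0.273
clock: 6.1
position: [0.5965, -0.046, 0.192]
tool_rot: [-179.7, -0.1, 94.3]
ft_force: [0.3, -0.6, -3.3]
opening: 0.271
[ 0.59646112 -0.04596401  0.19195024] [-1.79734891e+02 -9.63099337e-02  9.42537471e+01]
```

View pics/w4.png

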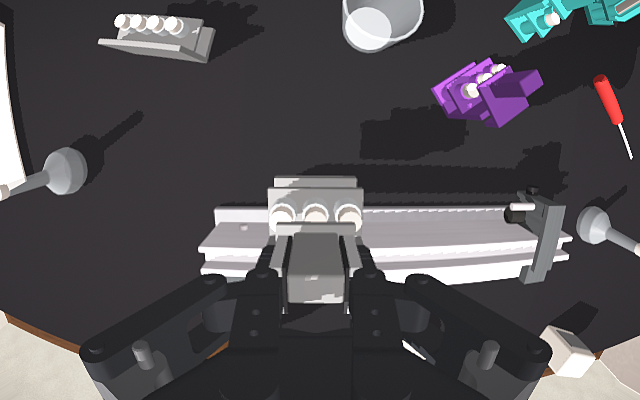

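View pics/s4.png

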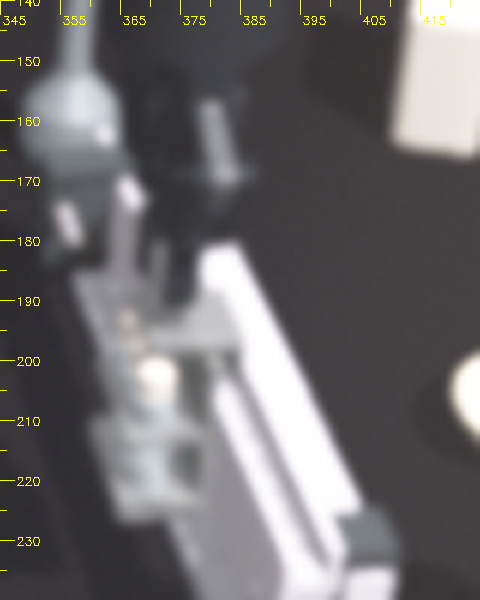

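Run:
```python
from h import *
im=cv2.imread("pics/w4.png"); crop(im,190,165,100,115,5,"pics/w4a.png");crop(im,350,180,230,110,3,"pics/w4b.png")
crop(im,490,180,90,110,6,"pics/w4d.png")
```

```text
(no output)
```

View pics/w4a.png

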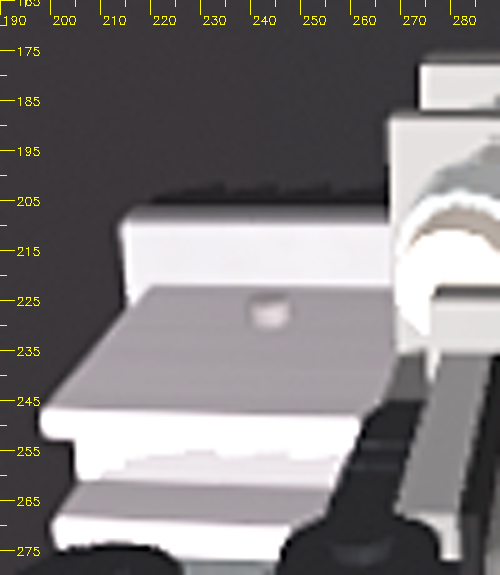

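View pics/w4b.png

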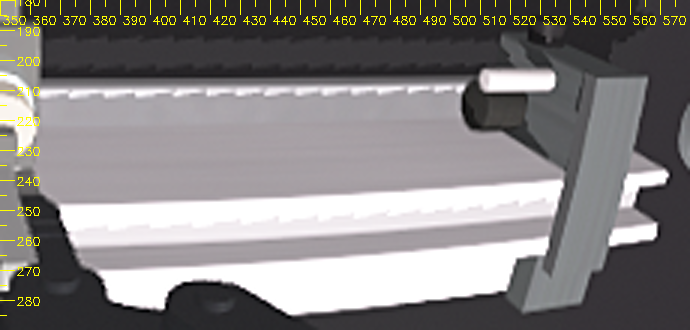

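View pics/w4d.png

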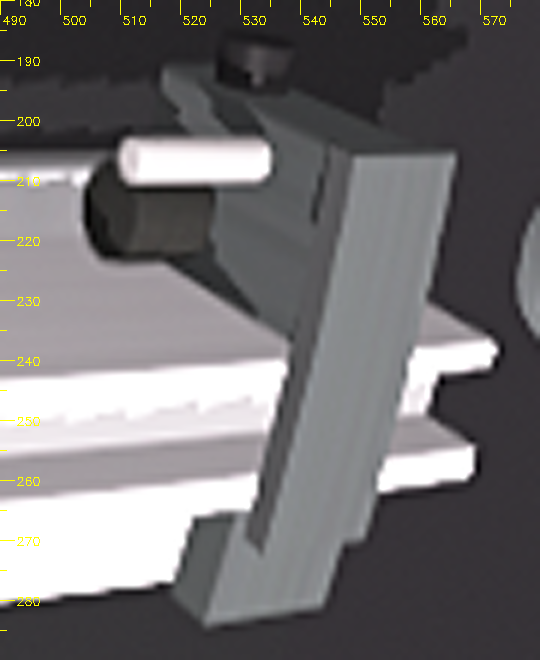

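Run:
```python
from h import *
W=cam("wrist");T=cam("top");S=cam("side")
o=-.45
pw=np.array([[198.5,247],[572,236.5],[219.5,222]])+o
mid=np.array([[260,248],[365,248],[400,246.8],[500,242.5]])+o
tp=np.array([[374.3,115.9],[231,127.3],[374.3,106],[230,117.5]])+o
sp=np.array([[392.5,234]])+o
def f(p,ws=1,wt=1):
    x,y,a,h=p; h*=1000
    M=lambda L:place(x,y,a,L)
    r=project(W,M([[0,-180,h+14],[0,180,h+14],[0,-180,h-50]]))-pw
    l=project(W,M([[0,v,h+14] for v in np.linspace(-180,180,200)]))
    r3=np.interp(mid[:,0],l[:,0],l[:,1])-mid[:,1]
    t=project(T,M([[0,-180,h+14],[0,180,h+14],[25,-180,h+16],[25,180,h+16]]))-tp
    r2=project(S,M([[0,-180,h+14]]))-sp
    return np.r_[ws*r.ravel(),ws*r3,wt*t.ravel(),wt*r2.ravel()]
for a in((1,0),(1,1)):
    q=least_squares(f,[.62,.03,.08,.11],args=a); print("stand",q.x,np.degrees(q.x[2]),np.round(q.fun,2))
# carrier in hand: tab top front edge etc predicted for tab at TCP
```

```text
stand [0.62658567 0.03861245 0.0776063  0.0996442 ] 4.4465132983115225 [-0.29 -0.14 -0.16 -0.38  0.44 -0.87  0.52  0.28  0.55 -0.26  0.   -0.
  0.    0.   -0.   -0.    0.   -0.    0.   -0.  ]
stand [0.62637223 0.03902091 0.07646175 0.10009823] 4.380935739432671 [-0.07 -0.33  0.35 -0.22  0.67 -1.08  0.39  0.26  0.56 -0.14  0.22 -0.48
  1.08  0.14 -0.57 -0.57  1.16 -0.05  0.1  -0.24]
```

```bash
python3 -m handwheel '[0,0,10,0,0,-0.003,-1, 0,0,22,0,0,-0.003,-1, 0,0,29,0,0,-0.003,-1, 0,0,32,0,0,-0.003,-1, 0,4,32,0,0,-0.003,-1, 0,8,32,0,0,-0.003,-1, 0,11,32,0,0,-0.003,-1, 0,12,32,0,0,-0.003,-1, 0,12,32,0,0,-0.003,-1, 0,12,32,0,0,-0.003,-1]'
python3 - <<'E'
from h import *
s=robot.read_state();print(s["position"],s["tool_rot"],s["ft_force"])
S=cam("side"); crop(S["color"][:,:,::-1].copy(),345,150,80,90,6,"pics/s5.png")
W=cam("wrist"); im=W["color"][:,:,::-1].copy();cv2.imwrite("pics/w5.png",im); crop(im,230,160,170,130,4,"pics/w5a.png")
E
```

```text
clock: 7.35
position: [0.6103, -0.0465, 0.1624]
tool_rot: [180.0, 0.0, 94.4]
ft_force: [-0.8, 0.2, -3.7]
opening: 0.272
[ 0.61028437 -0.04649125  0.16241433] [1.79990082e+02 3.16672391e-03 9.43686157e+01] [-0.79299831  0.20845131 -3.69507718]
```

View pics/w5a.png

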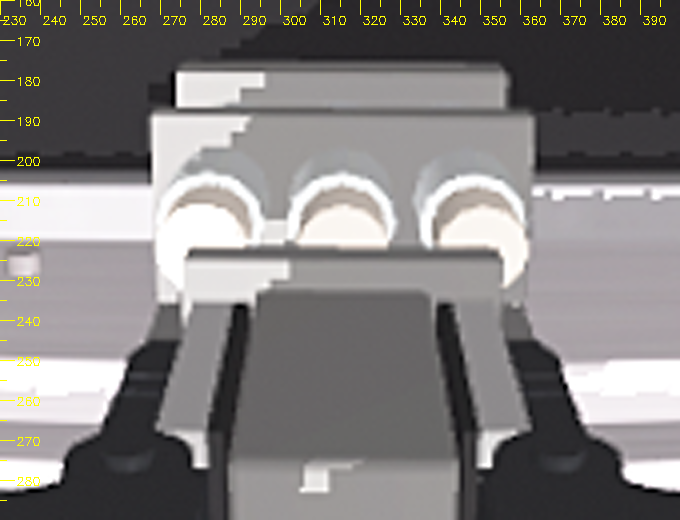

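View pics/s5.png

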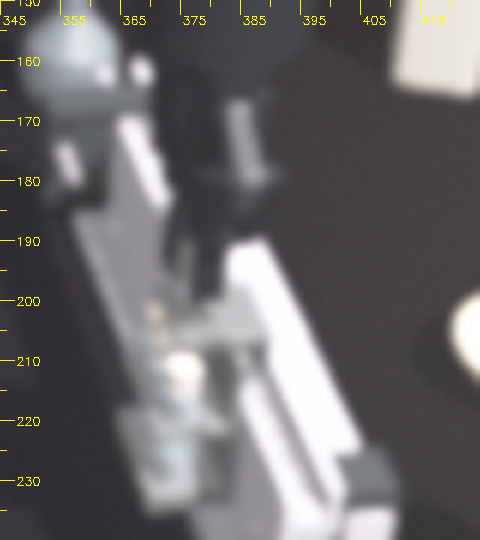

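Run:
```python
from h import *
W=cam("wrist"); s=robot.read_state(); p=s["position"]; yaw=np.radians(s["tool_rot"][2]-90)
cp=np.array([[287.5,275],[345,275],[294,233],[337.5,233]])-.4
L=[[-26,-12,136],[-26,12,136],[-26,-12,88],[-26,12,88]]
def g(q): 
    P=place(q[0],q[1],yaw,L); P[:,2]+=q[2]; return (project(W,P)-cp).ravel()
c,sn=np.cos(yaw),np.sin(yaw)
for z in (None,p[2]-.0994):
    if z is None: q=least_squares(g,[.63,-.046,.06])
    else: q=least_squares(lambda v:g([v[0],v[1],z]),[.63,-.046])
    d=q.x[:2]-p[:2]; print(q.x,np.round(q.fun,2),"origin-TCP fwd,left mm",1e3*(c*d[0]+sn*d[1]),1e3*(-sn*d[0]+c*d[1]))
    e=q.x[:2]-[.6265,.0387];a=np.radians(4.4); print("back face stand x,y",1e3*(np.cos(a)*e[0]+np.sin(a)*e[1]),1e3*(-np.sin(a)*e[0]+np.cos(a)*e[1]))
```

```text
[ 0.63295238 -0.04447253  0.05329579] [-0.21  0.12 -0.18  0.11  0.58 -0.14 -0.06 -0.15] origin-TCP fwd,left mm 22.905663642623793 0.2676404888945826
back face stand x,y 0.05245035635478151 -83.42241703836872
[ 0.62817291 -0.04484103] [-2.79  1.6   2.41  1.59 -0.82 -1.83  1.34 -1.84] origin-TCP fwd,left mm 18.11200616827289 0.2639934709293152
back face stand x,y -4.741208448136164 -83.42315748871643
```

Run:
```python
from h import *
W=cam("wrist"); s=robot.read_state(); p=s["position"]; yaw=np.radians(s["tool_rot"][2]-90)
cp=np.array([[287.5,275],[345,275],[294,233],[337.5,233],[273.5,177.5],[357,177.5]])-.4
for w in (11,11.5,12):
  for zz in (p[2]-.0994,None):
    L=[[-26,-w,136],[-26,w,136],[-26,-w,88],[-26,w,88]]
    def g(q): 
        P=place(q[0],q[1],yaw,L); P[:,2]+=q[2] if zz is None else zz; return (project(W,P)-cp[:4]).ravel()
    q=least_squares(g,[.63,-.046,.06])
    c,sn=np.cos(yaw),np.sin(yaw); d=q.x[:2]-p[:2]
    print(w,q.x,np.round(q.fun,2),"fwd",1e3*(c*d[0]+sn*d[1]))
```

```text
11 [ 0.62808764 -0.04485156  0.06      ] [-0.21  1.51 -0.18  1.5   1.07 -1.93 -0.55 -1.94] fwd 18.00652246580045
11 [ 0.62974514 -0.04472377  0.05961269] [ 0.66  0.98 -1.05  0.97  1.54 -1.31 -1.01 -1.32] fwd 19.66894456057703
11.5 [ 0.62811603 -0.04484932  0.06      ] [-1.5   1.56  1.12  1.55  0.13 -1.88  0.4  -1.89] fwd 18.03500108889963
11.5 [ 0.63131744 -0.04460252  0.05649845] [ 0.2   0.55 -0.59  0.54  1.04 -0.72 -0.52 -0.73] fwd 21.24590879654075
12 [ 0.62814669 -0.04484692  0.06      ] [-2.8   1.6   2.42  1.59 -0.82 -1.83  1.35 -1.84] fwd 18.065756922437618
12 [ 0.63293465 -0.0444778   0.05328749] [-0.21  0.12 -0.18  0.11  0.58 -0.14 -0.06 -0.15] fwd 22.86791800306991
```

```bash
python3 -m handwheel '[0,0.5,0,0,0,0,-1, 0,0.5,0,0,0,0,-1]'; python3 -m handwheel '[0,0.5,0,0,0,0,-1, 0,0.5,0,0,0,0,-1]'
```

```text
clock: 7.75
position: [0.6107, -0.0465, 0.1623]
tool_rot: [180.0, 0.0, 94.4]
ft_force: [-0.0, 0.1, -2.9]
opening: 0.273
clock: 7.95
position: [0.611, -0.0464, 0.1623]
tool_rot: [-180.0, 0.0, 94.4]
ft_force: [-1.2, -0.3, -2.7]
opening: 0.266
```

```bash
python3 -m handwheel '[0,0.5,0,0,0,0,-1, 0,0.5,0,0,0,0,-1]'
```

```text
clock: 8.15
position: [0.6112, -0.0465, 0.1622]
tool_rot: [-179.9, 0.0, 94.4]
ft_force: [-3.2, -0.2, -3.4]
opening: 0.27
```

```bash
python3 -m handwheel '[0,0.5,0,0,0,0,-1, 0,0.5,0,0,0,0,-1]'
```

```text
clock: 8.35
position: [0.6115, -0.0465, 0.162]
tool_rot: [-179.9, -0.0, 94.4]
ft_force: [-4.5, -0.5, -1.8]
opening: 0.272
```

Contact with the front wall starts at TCP x of about 0.611. I'll back off about 1.8 mm from there and lower in small steps.

```bash
python3 -m handwheel '[0,-1.6,0,0,0,0,-1, 0,-3.2,0,0,0,0,-1, 0,-3.2,0,0,0,0,-1, 0,-3.2,0,0,0,0,-1]'; python3 -m handwheel '[0,0,2,0,0,0,-1, 0,0,4,0,0,0,-1, 0,0,4,0,0,0,-1]'
```

```text
clock: 8.75
position: [0.6094, -0.0466, 0.1625]
tool_rot: [179.9, 0.0, 94.4]
ft_force: [1.1, 0.2, -2.7]
opening: 0.272
clock: 9.05
position: [0.6087, -0.0465, 0.1577]
tool_rot: [-180.0, -0.0, 94.4]
ft_force: [0.6, 0.7, -3.1]
opening: 0.271
```

```bash
python3 -m handwheel '[0,0,1,0,0,0,-1, 0,0,2,0,0,0,-1, 0,0,2,0,0,0,-1]'; python3 -m handwheel '[0,0,1,0,0,0,-1, 0,0,2,0,0,0,-1, 0,0,2,0,0,0,-1]'
```

```text
clock: 9.35
position: [0.6089, -0.0466, 0.1561]
tool_rot: [-180.0, -0.0, 94.4]
ft_force: [-0.6, 0.4, -2.8]
opening: 0.269
clock: 9.65
position: [0.6089, -0.0466, 0.1541]
tool_rot: [-180.0, -0.0, 94.4]
ft_force: [-0.6, 0.1, -2.4]
opening: 0.267
```

```bash
python3 -m handwheel '[0,0,1,0,0,0,-1, 0,0,1.5,0,0,0,-1, 0,0,1.5,0,0,0,-1]'
```

```text
clock: 9.95
position: [0.6089, -0.0466, 0.1527]
tool_rot: [-180.0, -0.0, 94.4]
ft_force: [-0.2, -0.6, -3.6]
opening: 0.267
```

```bash
python3 -m handwheel '[0,0,1,0,0,0,-1, 0,0,1.5,0,0,0,-1, 0,0,1.5,0,0,0,-1]'
```

```text
clock: 10.25
position: [0.6089, -0.0466, 0.1512]
tool_rot: [-180.0, -0.0, 94.4]
ft_force: [0.1, -0.8, -3.1]
opening: 0.27
```

```bash
python3 -m handwheel '[0,0,1,0,0,0,-1, 0,0,1.5,0,0,0,-1, 0,0,1.5,0,0,0,-1]'
```

```text
clock: 10.55
position: [0.6089, -0.0466, 0.1497]
tool_rot: [-180.0, -0.0, 94.4]
ft_force: [0.2, -0.3, -2.7]
opening: 0.278
```

```bash
python3 -m handwheel '[0,0,1,0,0,0,-1, 0,0,2,0,0,0,-1, 0,0,2,0,0,0,-1]'; python3 -m handwheel '[0,0,1,0,0,0,-1, 0,0,2,0,0,0,-1, 0,0,2,0,0,0,-1]'
python3 - <<'E'
from h import *
S=cam("side"); crop(S["color"][:,:,::-1].copy(),345,150,80,90,6,"pics/s6.png")
E
```

```text
clock: 10.85
position: [0.6089, -0.0466, 0.1476]
tool_rot: [-180.0, -0.0, 94.4]
ft_force: [-0.1, 0.5, -3.1]
opening: 0.271
clock: 11.15
position: [0.6089, -0.0466, 0.1455]
tool_rot: [-180.0, -0.0, 94.4]
ft_force: [0.0, -0.9, -3.0]
opening: 0.273
```

View pics/s6.png

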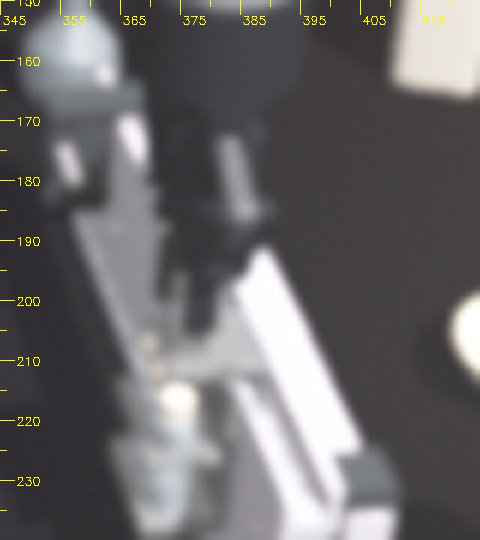

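The arm end (387,211) now spans the lip with the tongue in the channel, and there is no contact force. I'll keep lowering gently.

```bash
python3 -m handwheel '[0,0,1,0,0,0,-1, 0,0,2,0,0,0,-1, 0,0,2,0,0,0,-1]'; python3 -m handwheel '[0,0,1,0,0,0,-1, 0,0,2,0,0,0,-1, 0,0,2,0,0,0,-1]'
```

```text
clock: 11.5
position: [0.6088, -0.0466, 0.1436]
tool_rot: [-180.0, -0.0, 94.4]
ft_force: [-0.5, 0.4, -3.1]
opening: 0.271
clock: 11.8
position: [0.6091, -0.0466, 0.1419]
tool_rot: [180.0, 0.0, 94.4]
ft_force: [-0.3, -0.3, -2.4]
opening: 0.274
```

```bash
python3 -m handwheel '[0,0,0.5,0,0,0,-1, 0,0,1,0,0,0,-1, 0,0,1,0,0,0,-1]'
```

```text
clock: 12.1
position: [0.6091, -0.0467, 0.1413]
tool_rot: [180.0, 0.0, 94.4]
ft_force: [-2.7, -0.0, 1.8]
opening: 0.271
```

```bash
python3 -m handwheel '[0,0,0.5,0,0,0,-1, 0,0,1,0,0,0,-1, 0,0,1,0,0,0,-1]'
```

```text
clock: 12.4
position: [0.6092, -0.0466, 0.1404]
tool_rot: [180.0, 0.0, 94.4]
ft_force: [-4.0, 0.4, 4.6]
opening: 0.269
```

```bash
python3 -m handwheel '[0,0,0.5,0,0,0,-1, 0,0,0.5,0,0,0,-1, 0,0,0.5,0,0,0,-1]'
```

```text
clock: 12.7
position: [0.6092, -0.0467, 0.1402]
tool_rot: [180.0, 0.0, 94.4]
ft_force: [-5.4, 0.3, 6.5]
opening: 0.27
```

```bash
python3 -m handwheel '[0,0,-0.6,0,0,0,-1, 0,0,-1.2,0,0,0,-1, 0,0,-1.2,0,0,0,-1, 0,0,-1.2,0,0,0,-1]'
python3 - <<'E'
from h import *
s=robot.read_state();print(s["position"],s["ft_force"],s["torque"])
S=cam("side"); crop(S["color"][:,:,::-1].copy(),345,150,80,90,6,"pics/s7.png")
W=cam("wrist"); im=W["color"][:,:,::-1].copy();cv2.imwrite("pics/w7.png",im)
E
```

```text
clock: 13.1
position: [0.6091, -0.0467, 0.1407]
tool_rot: [180.0, 0.0, 94.4]
ft_force: [-2.6, -0.3, 4.4]
opening: 0.273
[ 0.60914031 -0.0466558   0.14070166] [-2.55493531 -0.32707662  4.39351788] [0.08222186 0.44199348 0.02733009]
```

View pics/w7.png

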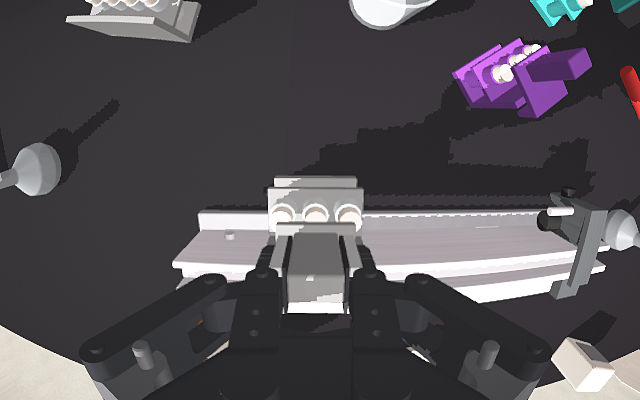

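View pics/s7.png

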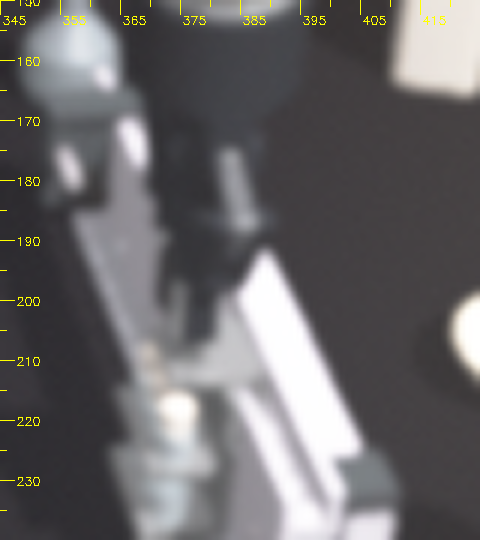

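```bash
python3 -m handwheel '[0,-0.2,-0.5,0,0,0,-1, 0,-0.3,-1,0,0,0,-1, 0,-0.3,-1,0,0,0,-1]'
```

```text
clock: 13.5
position: [0.609, -0.0466, 0.1413]
tool_rot: [180.0, 0.0, 94.4]
ft_force: [0.4, 0.1, 1.6]
opening: 0.271
```

```bash
python3 -m handwheel '[0,0,-0.4,0,0,0,-1, 0,0,-0.7,0,0,0,-1, 0,0,-0.7,0,0,0,-1]'
```

```text
clock: 13.8
position: [0.6086, -0.0465, 0.1418]
tool_rot: [-180.0, -0.0, 94.4]
ft_force: [-0.2, -0.8, -1.4]
opening: 0.274
```

Run:
```python
from h import *
im=cv2.imread("pics/w7.png"); crop(im,525,190,85,80,7,"pics/w7a.png")
W=cam("wrist");T=cam("top")
for tip in([547,211],[548,212]):
    f=lambda P:np.r_[(project(W,[P])-tip).ravel(),(project(T,[P])-[266.3,137]).ravel()]
    q=least_squares(f,[.6,.14,.09]); e=q.x[:2]-[.6265,.0387];a=np.radians(4.4)
    print(q.x,np.round(q.fun,2),"stand",1e3*(np.cos(a)*e[0]+np.sin(a)*e[1]),1e3*(-np.sin(a)*e[0]+np.cos(a)*e[1]))
s=robot.read_state(); e=s["position"][:2]-[.6265,.0387]
print("tcp stand",1e3*(np.cos(a)*e[0]+np.sin(a)*e[1]),1e3*(-np.sin(a)*e[0]+np.cos(a)*e[1]))
```

```text
[0.58890474 0.13353501 0.09668069] [-0.02  0.1  -0.02  0.32] stand -30.20880846548034 97.43978155042132
[0.58914895 0.13329176 0.09837896] [-0.01  0.03 -0.01  0.1 ] stand -29.98397533723039 97.17851064086197
tcp stand -24.39949316606644 -83.58627278690052
```

View pics/w7a.png

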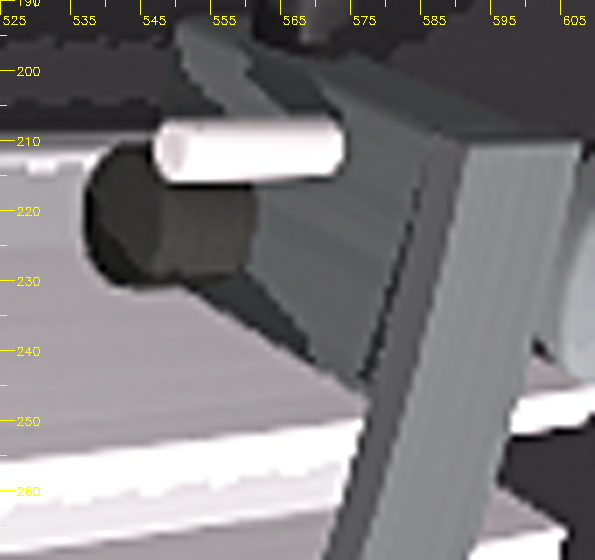

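```bash
python3 -m handwheel '[2,0,0,0,0,0,-1, 6,0,0,0,0,0,-1, 12,0,0,0,0,0,-1, 20,0,0,0,0,0,-1, 28,0,0,0,0,0,-1, 36,0,0,0,0,0,-1, 43,0,0,0,0,0,-1, 48,0,0,0,0,0,-1, 50,0,0,0,0,0,-1, 50,0,0,0,0,0,-1]'
```

```text
clock: 14.9
position: [0.6048, 0.0038, 0.1421]
tool_rot: [-180.0, -0.0, 94.4]
ft_force: [0.1, 0.8, -3.1]
opening: 0.269
```

```bash
python3 -m handwheel '[0,0,0.4,0,0,0,-1, 0,0,0.7,0,0,0,-1, 0,0,0.7,0,0,0,-1]'
```

```text
clock: 15.2
position: [0.605, 0.0032, 0.1417]
tool_rot: [180.0, -0.0, 94.4]
ft_force: [-0.5, 1.1, 0.3]
opening: 0.276
```

```bash
python3 -m handwheel '[2,0,-0.2,0,0,0,-1, 6,0,-0.2,0,0,0,-1, 12,0,-0.2,0,0,0,-1, 20,0,-0.2,0,0,0,-1, 28,0,-0.2,0,0,0,-1, 36,0,-0.2,0,0,0,-1, 43,0,-0.2,0,0,0,-1, 48,0,-0.2,0,0,0,-1, 50,0,-0.2,0,0,0,-1, 50,0,-0.2,0,0,0,-1]'
```

```text
clock: 16.2
position: [0.601, 0.0538, 0.1417]
tool_rot: [180.0, -0.0, 94.4]
ft_force: [-0.1, 1.9, -0.7]
opening: 0.271
```

```bash
python3 -m handwheel '[2,0,0,0,0,0,-1, 6,0,0,0,0,0,-1, 11,0,0,0,0,0,-1, 17,0,0,0,0,0,-1, 23,0,0,0,0,0,-1, 28,0,0,0,0,0,-1, 32,0,0,0,0,0,-1, 34,0,0,0,0,0,-1, 35,0,0,0,0,0,-1, 35,0,0,0,0,0,-1]'
python3 - <<'E'
from h import *
s=robot.read_state();print(s["position"],s["ft_force"],s["torque"])
W=cam("wrist"); im=W["color"][:,:,::-1].copy();cv2.imwrite("pics/w8.png",im); crop(im,320,170,120,100,6,"pics/w8a.png")
E
```

```text
clock: 17.2
position: [0.5984, 0.0883, 0.1417]
tool_rot: [-180.0, -0.0, 94.4]
ft_force: [0.7, 0.0, -0.2]
opening: 0.274
[0.59838409 0.08826359 0.14167249] [ 0.70438898  0.0238401  -0.19158356] [ 0.0307894  -0.03676972  0.02836413]
```

View pics/w8a.png

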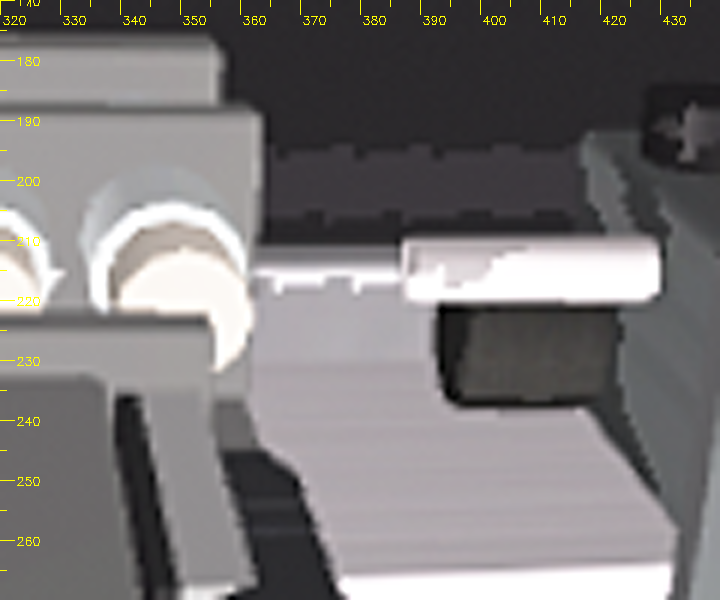

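```bash
python3 -m handwheel '[2,0,0,0,0,0,-1, 5,0,0,0,0,0,-1, 9,0,0,0,0,0,-1, 12,0,0,0,0,0,-1, 14,0,0,0,0,0,-1, 15,0,0,0,0,0,-1, 15,0,0,0,0,0,-1]'
python3 - <<'E'
from h import *
W=cam("wrist"); im=W["color"][:,:,::-1].copy(); crop(im,320,170,120,100,6,"pics/w9a.png")
E
```

```text
clock: 17.95
position: [0.5973, 0.1033, 0.1417]
tool_rot: [180.0, -0.0, 94.4]
ft_force: [0.1, -0.5, -0.7]
opening: 0.275
```

View pics/w9a.png

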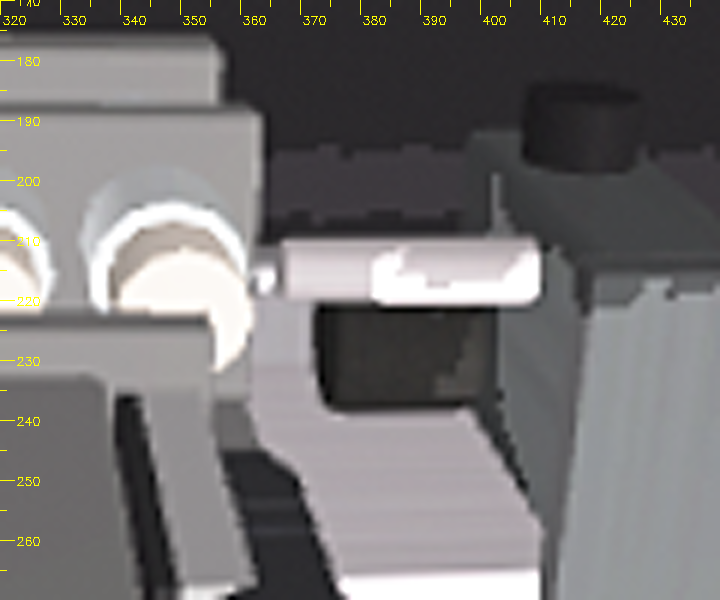

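```bash
python3 -m handwheel '[2,0,0,0,0,0,-1, 4,0,0,0,0,0,-1, 6,0,0,0,0,0,-1, 8,0,0,0,0,0,-1, 9,0,0,0,0,0,-1, 9,0,0,0,0,0,-1]'
python3 - <<'E'
from h import *
W=cam("wrist"); im=W["color"][:,:,::-1].copy(); crop(im,320,170,120,100,6,"pics/w10a.png")
E
```

```text
clock: 18.6
position: [0.5966, 0.1122, 0.1417]
tool_rot: [180.0, -0.0, 94.4]
ft_force: [0.3, -1.2, 0.0]
opening: 0.272
```

View pics/w10a.png

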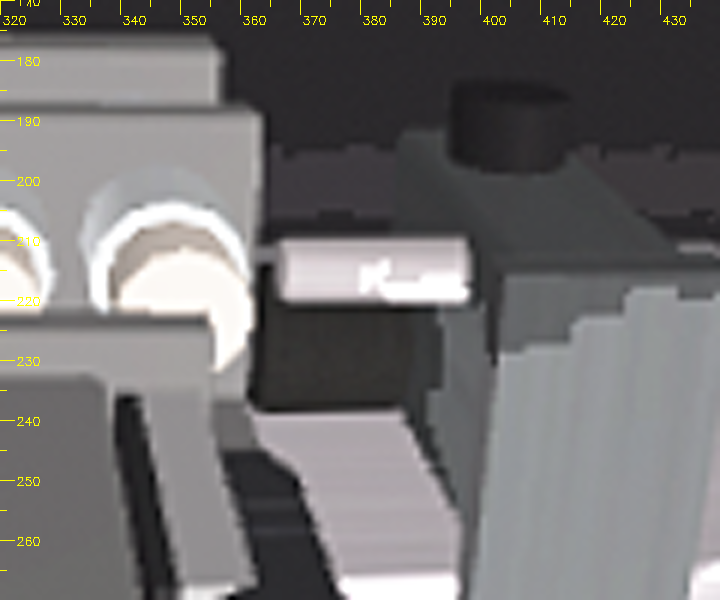

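```bash
python3 -m handwheel '[1,0,0,0,0,0,-1, 1,0,0,0,0,0,-1]';python3 -m handwheel '[0.5,0,0,0,0,0,-1, 0.5,0,0,0,0,0,-1]'
```

```text
clock: 18.85
position: [0.5965, 0.1128, 0.1417]
tool_rot: [-180.0, 0.0, 94.4]
ft_force: [-0.3, -2.5, -0.0]
opening: 0.266
clock: 19.05
position: [0.5965, 0.1131, 0.1417]
tool_rot: [-180.0, 0.0, 94.4]
ft_force: [0.2, -3.1, -1.6]
opening: 0.269
```

```bash
python3 -m handwheel '[0.5,0,0,0,0,0,-1, 0.5,0,0,0,0,0,-1,0.5,0,0,0,0,0,-1]'
```

```text
clock: 19.35
position: [0.5965, 0.1137, 0.1417]
tool_rot: [180.0, 0.0, 94.4]
ft_force: [0.9, -4.9, -1.5]
opening: 0.274
```

```bash
python3 -m handwheel '[0.5,0,0,0,0,0,-1, 0.5,0,0,0,0,0,-1,0.5,0,0,0,0,0,-1]'
```

```text
clock: 19.65
position: [0.5965, 0.1142, 0.1417]
tool_rot: [180.0, 0.0, 94.4]
ft_force: [-0.2, -6.2, 0.2]
opening: 0.273
```

```bash
python3 -m handwheel '[-0.8,0,0,0,0,0,-1, -1.5,0,0,0,0,0,-1, -1.5,0,0,0,0,0,-1, -1.5,0,0,0,0,0,-1]'
python3 - <<'E'
from h import *
s=robot.read_state();print(s["position"],s["ft_force"],s["torque"])
W=cam("wrist"); im=W["color"][:,:,::-1].copy(); crop(im,320,170,120,100,6,"pics/w11a.png")
E
```

```text
clock: 20.05
position: [0.5965, 0.1134, 0.1417]
tool_rot: [180.0, -0.0, 94.4]
ft_force: [1.4, -1.7, -0.5]
opening: 0.273
[0.5965284  0.11337441 0.14171155] [ 1.35556966 -1.72873031 -0.51247491] [-0.26264713 -0.13851314  0.02922638]
```

View pics/w11a.png

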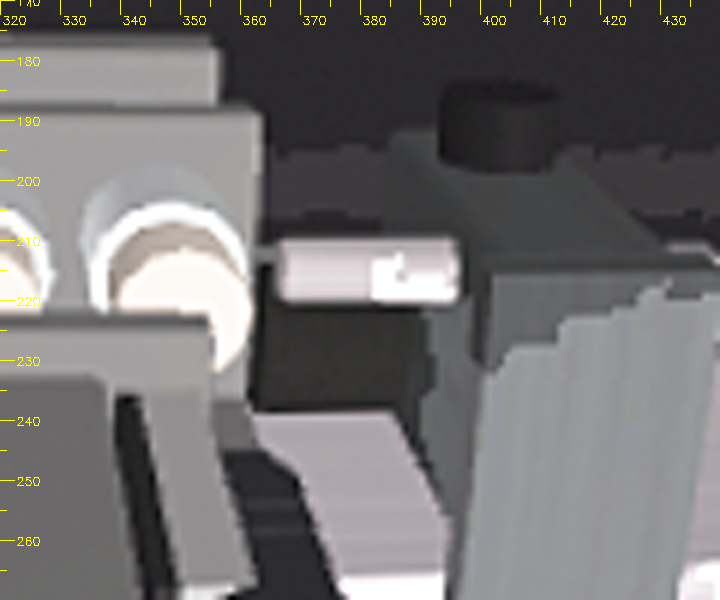

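```bash
python3 -m handwheel '[0,0,0,0,0,0,-0.44, 0,0,0,0,0,0,-0.4, 0,0,0,0,0,0,-0.36, 0,0,0,0,0,0,-0.32, 0,0,0,0,0,0,-0.25, 0,0,0,0,0,0,-0.15, 0,0,0,0,0,0,0, 0,0,0,0,0,0,0.2, 0,0,0,0,0,0,0.3, 0,0,0,0,0,0,0.3]'
python3 - <<'E'
from h import *
s=robot.read_state();print(s["position"],s["ft_force"],s["opening"])
W=cam("wrist"); im=W["color"][:,:,::-1].copy(); cv2.imwrite("pics/w12.png",im); crop(im,320,170,120,100,6,"pics/w12a.png")
S=cam("side"); crop(S["color"][:,:,::-1].copy(),325,110,90,90,6,"pics/s12.png")
E
```

```text
clock: 21.1
position: [0.5965, 0.1129, 0.1417]
tool_rot: [180.0, 0.0, 94.4]
ft_force: [-0.4, -0.4, -0.2]
opening: 0.652
[0.59654288 0.11288947 0.1417017 ] [-0.36910499 -0.4039724  -0.22135301] 0.6516391797653301
```

View pics/w12.png

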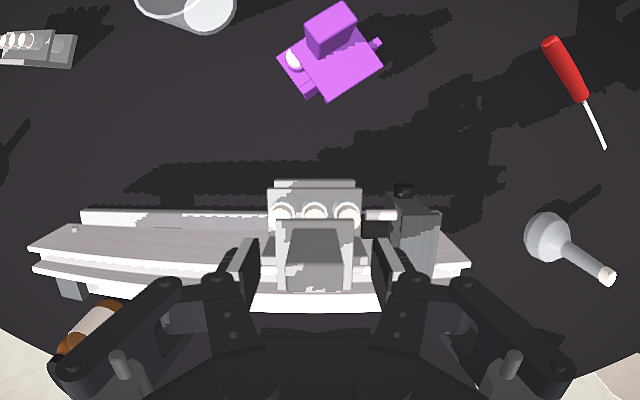

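View pics/w12a.png

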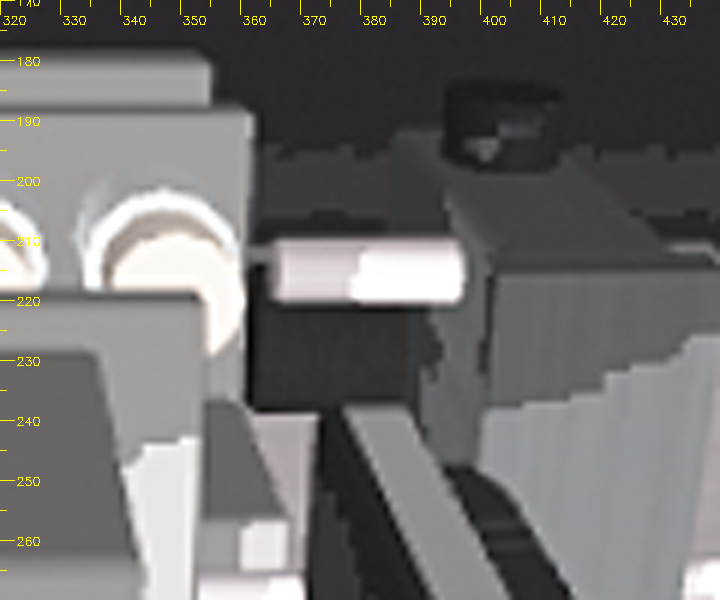

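View pics/s12.png

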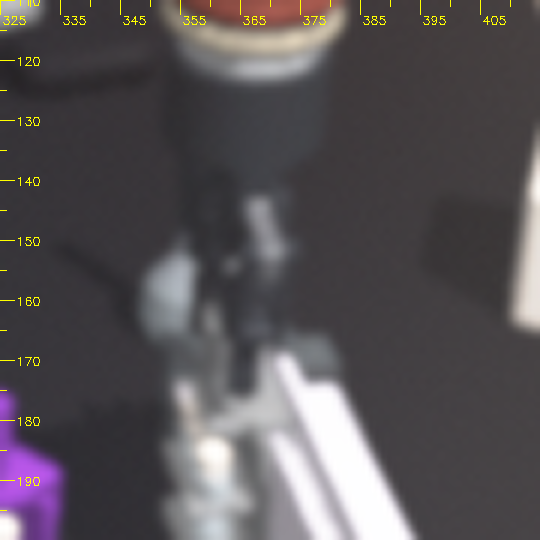

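```bash
python3 -m handwheel '[0,0,-5,0,0,0,0.3, 0,0,-15,0,0,0,0.3, 0,0,-30,0,0,0,0.3, 0,0,-50,0,0,0,0.3, 0,0,-70,0,0,0,0.3, 0,-10,-85,0,0,0,0.3, 0,-40,-90,0,0,0,0.3, 0,-60,-90,0,0,0,0.3, 0,-70,-90,0,0,0,0.3, 0,-70,-90,0,0,0,0.3]'
python3 - <<'E'
from h import *
s=robot.read_state();print(s["position"],s["ft_force"],s["opening"])
W=cam("wrist"); im=W["color"][:,:,::-1].copy(); cv2.imwrite("pics/w13.png",im)
S=cam("side"); crop(S["color"][:,:,::-1].copy(),325,110,90,90,6,"pics/s13.png")
T=cam("top"); crop(T["color"][:,:,::-1].copy(),215,90,90,70,8,"pics/t13.png")
E
```

```text
clock: 22.2
position: [0.5264, 0.1076, 0.233]
tool_rot: [179.9, 0.0, 94.4]
ft_force: [1.0, 0.3, 0.4]
opening: 0.651
[0.52644785 0.10764546 0.23300654] [1.04015255 0.27400924 0.3902724 ] 0.6514243776632697
```

View pics/w13.png

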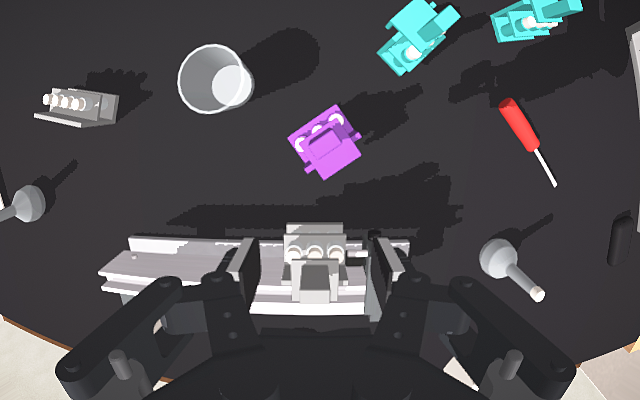

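View pics/s13.png

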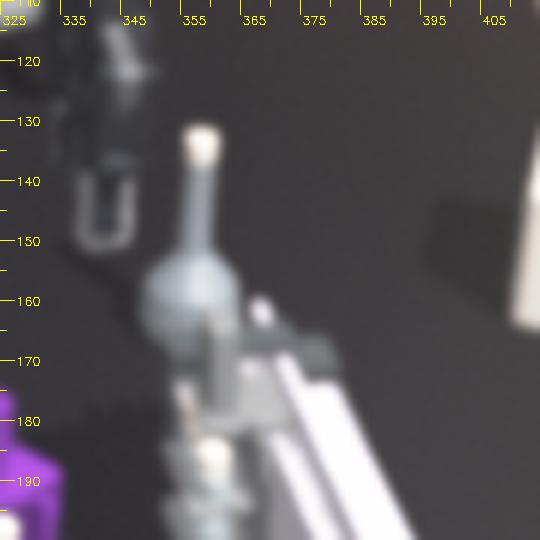

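View pics/t13.png

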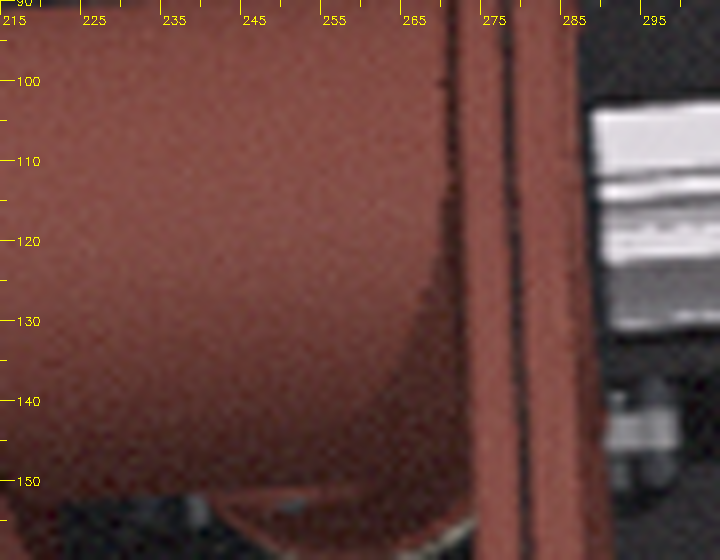

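```bash
python3 -m handwheel '[10,-5,0,0,0,0,0.3, 20,-10,15,0,0,0,0.3, 30,-20,25,0,0,0,0.3, 38,-30,30,0,0,0,0.3, 38,-30,30,0,0,0,0.3, 38,-30,30,0,0,0,0.3]'
python3 - <<'E'
from h import *
W=cam("wrist"); im=W["color"][:,:,::-1].copy(); cv2.imwrite("pics/w14.png",im); crop(im,250,210,130,100,6,"pics/w14a.png")
E
```

```text
clock: 22.95
position: [0.4938, 0.1436, 0.2017]
tool_rot: [180.0, 0.0, 94.4]
ft_force: [0.2, 0.3, 0.5]
opening: 0.647
```

View pics/w14a.png

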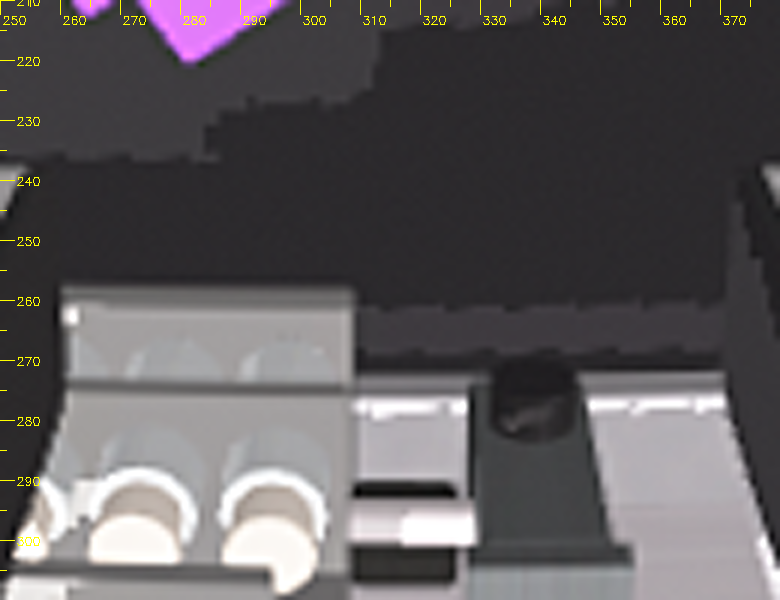

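View pics/w14.png

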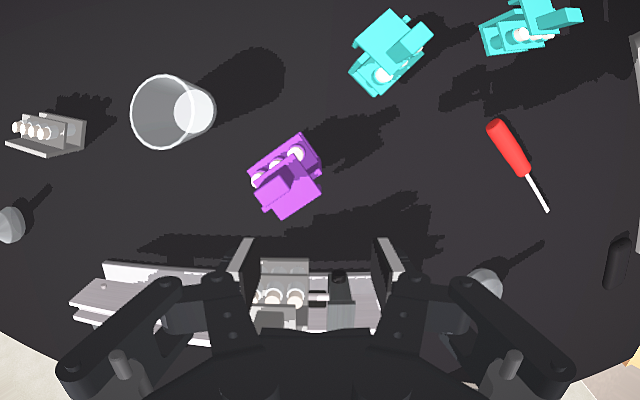

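Run:
```python
from h import *
im=cv2.imread("pics/w14.png"); c=cv2.resize(im[278:312,296:336],None,fx=18,fy=16,interpolation=cv2.INTER_NEAREST); cv2.imwrite("pics/w14z.png",np.clip(c*1.8,0,255).astype(np.uint8))
print(im[284:312:2,303:314].mean(axis=2).astype(int))
```

```text
[[163 159 160 162 155 147 153 186 183 181 181]
 [166 164 160 161 156 146 153 186 182 181 180]
 [168 170 160 161 156 148 156 189 187 185 184]
 [165 172 160 162 153 127  88  74  63  62  63]
 [214 165 159 163 144  96  20  30  26  27  28]
 [255 160 156 160 154 156 166 165 165 164 165]
 [255 215 164 157 161 187 217 211 210 209 207]
 [254 138 155 158 169 202 231 226 225 225 225]
 [167 155 160 163 148 132 135 133 134 136 136]
 [149 158 161 167 139  85  37  45  45  46  47]
 [159 167 167 173 147  92  41  51  51  53  53]
 [ 98 101 100 102  98  78  35  39  39  40  41]
 [104 104 104 101 111 140 172 158 152 152 152]
 [104 105 103 101 110 142 179 173 173 172 173]]
```

View pics/w14z.png

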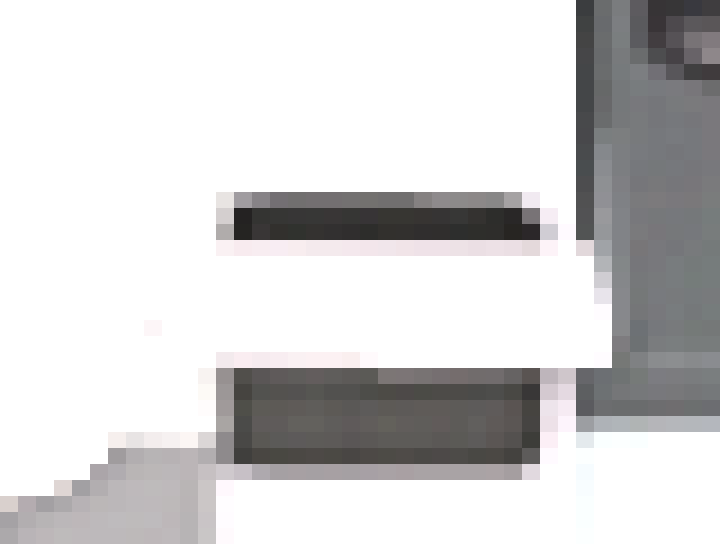

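```bash
python3 -m handwheel '[0,-20,-40,0,0,0,0.3, 0,-30,-60,0,0,0,0.3, 0,-30,-60,0,0,0,0.3]'
python3 - <<'E'
from h import *
S=cam("side"); im=S["color"][:,:,::-1].copy(); cv2.imwrite("pics/s15.png",im)
a=cv2.imread("pics/side0.png"); d=cv2.absdiff(a,im).max(axis=2)
for n,(x,y,w,h) in dict(purple=(310,175,26,45),beaker=(292,205,28,38),rack=(306,255,27,55),flaskR=(378,292,34,58),flaskL=(348,130,18,35),turq=(265,155,30,47)).items(): print(n,d[y:y+h,x:x+w].max(),d[y:y+h,x:x+w].mean().round(1))
crop(im,320,120,90,90,6,"pics/s15c.png")
E
```

```text
clock: 23.3
position: [0.466, 0.1409, 0.2662]
tool_rot: [179.6, -0.0, 94.3]
ft_force: [0.1, 0.3, 0.3]
opening: 0.655
purple 197 16.5
beaker 6 4.0
rack 7 3.1
flaskR 7 3.0
flaskL 38 4.0
turq 87 6.0
```

View pics/s15c.png

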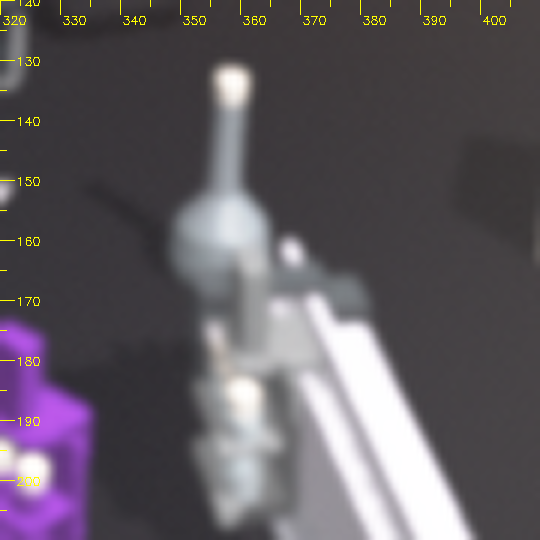

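View pics/s15.png

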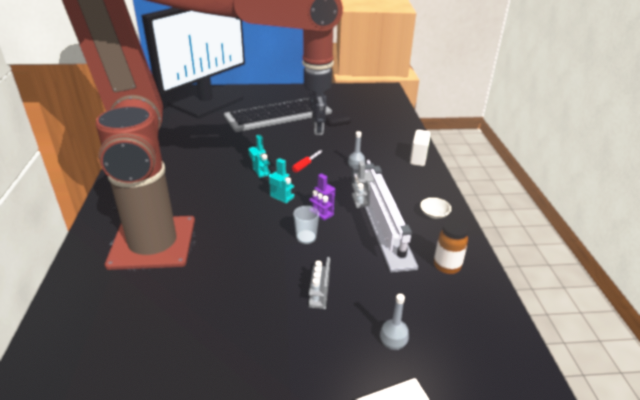

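The carrier hangs upright against the stop at (357,190). The beaker, rack and flasks have not moved. The differences around the purple and turquoise look-alikes come from the carrier and its shadow leaving. I'll hand in.

```bash
python3 -c "
from bench import workorder
print(workorder.finish_job())"
```

```text
the job is handed in; nothing more can be done
None
```

The carrier is hanging on the rail against the rubber buffer. I handed the job in at about 23 s of the 61 s allowed; no verdict came back.

**What I did:** I gripped the grey carrier by its tab and carried it over the purple look-alike. I found the rail's front wall by a light touch (about 4.5 N). Then I backed off about 2 mm, lowered the tongue behind the lip and felt for the channel floor. Pressing there peaked at about 9.5 N, which I eased to 2–3 N. I slid the carrier about 160 mm to the left until it met the buffer, with at most about 6 N on the buffer. I eased that to under 2 N before letting go.

**Last checks:**
- **Carrier:** the wrist view showed the carrier's side flush with both the feeler pin and the buffer, with no visible gap. The side view showed it upright on the rail.
- **Neighbours:** the beaker, rack and flasks were unchanged between the first and last side pictures. Nothing was touching the gripper.

**What did not fully agree:**
- **Floor height:** the channel floor was about 2–3 mm higher by touch than by the cameras, so I went by touch.
- **Tab height:** the wrist camera put the tab about 7–10 mm lower than the given dimensions. I judged this a camera-scale effect, since it also showed before the grasp.
- **Buffer contact:** on release the carrier sprang back about 1–2 mm. Contact with the buffer is therefore light, and it was judged from pictures; I had no feeler reading.

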